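# Cap the hand die at its vent position

## Robot

A 6-joint arm with a two-finger parallel gripper is mounted at the origin on a cart in front of the work surface, level with it; the furniture and walls round the work are solid. World frame = base frame: x ahead of the robot, y to its left, z up, the work surface at z = 0. Lengths are in m, angles in degrees, forces in N, time in s.
With the tool pointing down it reaches from about 0.4 to 0.825 m from the base axis. Payload 7 kg.
Tool frame: the origin (TCP) lies between the finger pads; the fingertips stand 11 mm ahead of it and the grasp point (between the pads) lies 8 mm behind it; z points along the fingers, y is the direction in which the jaws open and shut (so a half turn about z gives the same grasp; the last joint's range is limited). The gripper opens to 88 mm and grips with 3 to 60 N. Pads are 19 mm wide; open, the fingers measure 130 mm over their backs; the gripper's body (78 mm by 193 mm) begins 47 mm behind the grasp point.
Start: joints at [-51.274, 20.546, 0.682, 0, -70.136, -16.507], TCP at [0.255, -0.625, 0.238] pointing down, gripper open.
Joint ranges: [-176.03, 176.03], [-82.01, 121.73], [-58.28, 71.71], [-173.87, 95.51], [-174.79, -0.11], [-173.66, 173.66]. Speed limits (degrees/s): [136.94, 136.94, 172.46, 180, 180, 180].

## Interface

Orientations are given as [roll, pitch, yaw] about the fixed x, y, z axes, in that order (R = Rz(yaw) Ry(pitch) Rx(roll)).
In Python, from plant import r gives the robot as it stands.
- The arm moves only by the shell command python3 -m inch 'ROWS' [OPENING] [FORCE]. ROWS is JSON, a list of rows, each an object of numbers: "x", "y", "z": the shift along the tool's x, y, z as a fraction of full scale; "yaw": the turn about the tool's z as a fraction of full scale. In form: [{"x": .., "y": .., "z": .., "yaw": ..}, ...]. A call has 1 to 5 rows; each row shifts and turns the pose as measured when the row begins, along the tool's axes as they then stand; what a row does not reach is not made up. Full scale, the value 1, is 0.025 m for a shift and 4 degrees for a turn. A row lasts 1/12 s, in which the tool goes at most 41.7 mm and 7.16 degrees, less where a joint would pass 70% of its speed; a pose out of reach is approached as far as the arm can. A call with a number of a shift or a turn outside -1 to 1 is refused whole. A call with a gripper value outside its range is refused whole. OPENING is the opening, from -1 (shut) to 1 (fully open), set as the call begins (- or left out, the last holds). The fingers move at their own pace and stop on an object; FORCE is the grip in N (left out, the last holds). Time passes only in rows, so rows that do not move let the fingers close. It gives the time, the measured TCP pose, the force and the opening at its end, in the units of the state.
- r.get_state(): the state, without advancing time (a new reading comes with each control period).
- r.capture(name): name is "scene" or "top" or "wrist"; returns (picture, depth): 480x640x3 uint8, red, green, blue; 480x640 float32, m along the optical axis (not along the pixel's ray), 0 where there is no reading.
- r.camera_info(name): a dict with "mtx" (3x3 intrinsics, pixels), "k1" (the pictures are not rectified: a ray, as slopes to the right and down, at radius r is drawn at 1 + k1 r^2 times it, then the intrinsics apply), "pose" (4x4, takes a point from camera to world coordinates). Camera axes: x right, y down, z forward; pixel columns grow to the right and rows downward; lengths in m; the calibration is good to about 2 mm. A picture is of the moment at which its call begins: read the wrist's pose just before it. camera_info takes no time and is no camera call; for the wrist camera it gives the pose at the moment of the call.
- r.close_job(): hands the job in, once; it reports no verdict.
The state is a dict: "time_s": time; "joints": joint angles; "qd": joint speeds; "joint_torque": joint torques, N m; "tcp_pos": TCP position; "eef_rot": TCP orientation; "contact_force": force on the tool from outside, world axes, zero at the start; "moment": the same for the moment, N m; "gripper_width": finger opening in m.
Only numpy, scipy, OpenCV 4.12 (cv2) and the standard library are available. Lean on these libraries where they do the work, as an engineer would, in place of code of your own. Each camera call takes 0.05 s, during which the arm holds its last target. There are 200 camera calls.

## Task

Set the steel plug upright into the round cavity of the small bayonet die, all the way down. Then fit the die's cap over it with the slots over the two pins, push it fully home and twist it clockwise to the half-way mark, which vents the die, short of the click where it locks. Finish while holding the cap by its grip bar at that mark (do not let go), and leave the other things on the bench where they are.

Things in the scene. Friction and masses are not known exactly. Their poses are not given: they have to be found in the camera images.
- die: Round dark steel die, fixed to the bench; origin at the centre of its underside, z up, x along its two pins (either way). Foot 108 mm across, 8 mm high; body 82 mm across up to a flat shoulder at z = 20 mm, which carries light marks; on it a neck 48 mm across up to z = 40 mm with the round cavity in it.
- cavity_mouth (a point): Centre of the die cavity's mouth, at the top of the neck, 40 mm above the bench; axes those of the die. The cavity is 32.2 mm wide and 14 mm deep (floor 26 mm above the bench), with a 3 mm chamfer at the mouth.
- pin_end (a point): Outer end of one of the die's two bayonet pins: 5 mm thick, sticking out 5 mm sideways from the neck along the die's +x and -x, axes 31 mm above the bench (11 mm above the shoulder). A single short light mark on the shoulder lies in line with each pin: there the cap goes on.
- half_mark: Half-way (vent) mark: the one long light line on the die's shoulder, repeated on the opposite side. Origin at the die's origin (centre of its underside); its x axis, either way round, points along the mark: 40 degrees clockwise, seen from above, from the die's x axis.
- lock_mark: Lock mark: a short double light line on the die's shoulder, repeated on the opposite side. Origin at the die's origin; its x axis, either way round, points along the mark: 80 degrees clockwise, seen from above, from the die's x axis.
- plug_center (a point): Centre (half-way up) of the plain steel cylindrical plug, 29 mm in diameter, 30 mm high, about 0.16 kg, upright on the bench. Seated in the cavity, its upper 16 mm stand out of the neck, so grip it by the upper half.
- cap_center (a point): Centre of the loose cap, on its axis, 34.5 mm above its lower rim; z up. A round grey metal cup, mouth down, about 0.2 kg, 60 mm across outside and 50 mm inside, flat top 43 mm above the rim and a black grip bar on it. Home on the die its rim rests on the shoulder and this point is 54.5 mm above the bench. A half turn of the cap makes no difference.
- cap_grip (a point): Centre of the cap's grip bar, on the cap's axis, 56 mm above its rim. The bar is 56 mm long along the cap's x, 10 mm thick along its y and 26 mm high (43 to 69 mm above the rim); it points over the two slot mouths.
- cap_rim (a point): Centre of the cap's lower rim. Two L-shaped slots: 11 mm wide, flared mouths at the cap's +x and -x let the die's pins in when the bar is in line with them. Once home the cap turns only clockwise (seen from above), freely with 2.5 mm of play upward, to about 55 degrees; then a ramp lifts it 1.5 mm and it clicks into the lock; stop at 80 degrees.
- specimen_black: Bystander: black mounted specimen, 30 mm across, 21 mm high; origin under its centre.
- loupe: Bystander: black eye loupe, 38 mm across, 34 mm high; origin under its centre.
- lens_can: Bystander: black round lens can, 40 mm across, 52 mm high; origin under its centre.
Not all that is in view belongs to the job. What is shaped like the part that bears cap_center but blue is not meant. Several things have the shape of the die; the one meant has the colours described above.

How it is judged:
By the outcome, as a careful person would: the job done as asked, in the order asked, and still so for the second after the job is handed in, while the arm keeps its last pose, push and grip.
It also fails if it takes over 51 s, if anything falls off the work surface, if the arm or the gripper's body presses on something with over 40 N, if the wrist force passes 120 N, or if a joint passes its speed limit or range.

## Working session

There is one attempt and no reset: what is moved stays moved. The work goes in short steps, Python scripts to look and compute and a shell command to move; the robot and the scene stay as the last step left them, time stands still between calls to the robot, and variables do not carry over. Pictures are saved under pics/ and viewed, about 8 in all and at most 12, crops included, and the job is handed in when it is done.

```bash
ls; mkdir -p pics
python3 - <<'E'
from plant import r
import cv2,numpy as np
print(r.get_state())
for n in("scene","top"):
    p,d=r.capture(n); cv2.imwrite(f"pics/{n}0.png",p[...,::-1]); np.save(f"pics/{n}0.npy",d)
    i=r.camera_info(n);print(n,i)
E
```

```text
pics
{'time_s': 0.0, 'joints': array([-5.12753217e+01,  2.05893488e+01,  6.34734578e-01, -1.97342279e-02,
       -7.01362020e+01, -1.65096189e+01]), 'qd': array([-0.03104709, -0.08907935,  0.01411259,  0.0273989 ,  0.02204762,
        0.05821474]), 'joint_torque': array([-1.66404584e-04, -5.82722425e+01,  2.93034464e+01,  6.99691951e+00,
        6.51130467e-03, -1.88996282e-04]), 'tcp_pos': array([ 0.25503586, -0.62446196,  0.23665474]), 'eef_rot': array([ 1.79907656e+02, -8.02342323e-03, -1.57791654e+02]), 'contact_force': array([ 0.57506696, -0.24421138, -0.01512953]), 'moment': array([-0.00821513,  0.03260656, -0.00637144]), 'gripper_width': 0.08782506316474616}
scene {'mtx': array([[547.98782283,   0.        , 330.71608362],
       [  0.        , 547.98782283, 237.39906919],
       [  0.        ,   0.        ,   1.        ]]), 'k1': 0.05181872883813304, 'pose': array([[-0.63806043, -0.3391808 ,  0.6912563 , -0.22146441],
       [-0.76979512,  0.30100153, -0.56286193,  0.57769111],
       [-0.01715724, -0.89126565, -0.45315689,  0.54689489],
       [ 0.        ,  0.        ,  0.        ,  1.        ]])}
top {'mtx': array([[474.22091199,   0.        , 312.56115551],
       [  0.        , 474.22091199, 236.63625468],
       [  0.        ,   0.        ,   1.        ]]), 'k1': -0.015162485504564545, 'pose': array([[-0.02524796, -0.98575594,  0.16627615,  0.36852176],
       [-0.99966301,  0.023892  , -0.01015042,  0.00245309],
       [ 0.00603316, -0.1664764 , -0.98602698,  1.00041433],
       [ 0.        ,  0.        ,  0.        ,  1.        ]])}
```

View pics/top0.png

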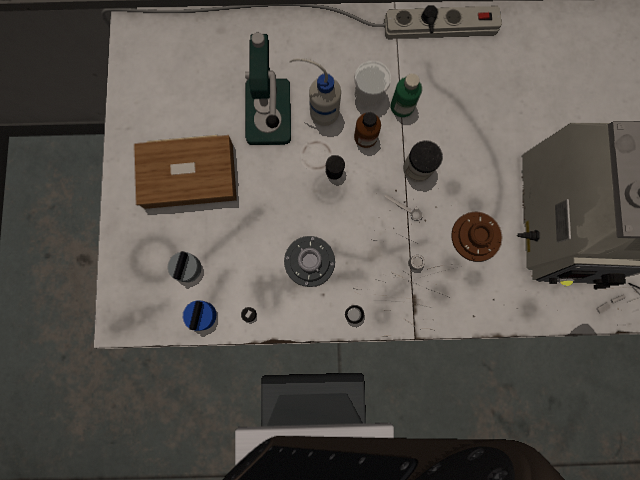

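View pics/scene0.png

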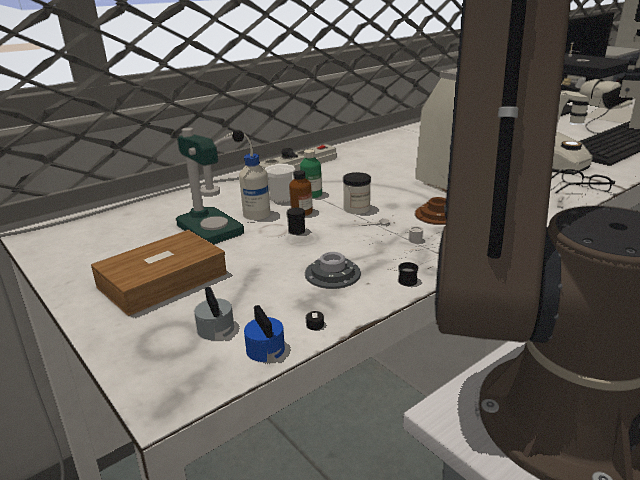

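The top view shows the dark die at about (310,261) and the grey cap at (185,267). The steel plug is at (417,262). The decoys are the brown die at (477,236) and the blue cap at (200,316). Next I'll make enlarged crops and a depth-based measurement helper.

```bash
cat > h.py <<'E'
import numpy as np,cv2
from plant import r
def ray(ci,u,v):
    K=ci["mtx"];x=(u-K[0,2])/K[0,0];y=(v-K[1,2])/K[1,1]
    k=np.array([[x,y]]);p=k.copy()
    for _ in range(20):p=k/(1+ci["k1"]*(p**2).sum())
    return ci["pose"][:3,:3]@np.array([p[0,0],p[0,1],1.]),ci["pose"][:3,3]
def atz(ci,u,v,z):
    d,o=ray(ci,u,v);return o+d*(z-o[2])/d[2]
def proj(ci,P):
    T=np.linalg.inv(ci["pose"]);c=T[:3,:3]@np.asarray(P)+T[:3,3];x=c[:2]/c[2]
    x=x*(1+ci["k1"]*(x@x));return ci["mtx"][0,0]*x+ci["mtx"][:2,2]
E
python3 - <<'E'
from h import *
p=cv2.imread("pics/top0.png");ci=r.camera_info("top")
c=[p[y-33:y+33,x-33:x+33] for x,y in((310,261),(185,267),(417,255))]
cv2.imwrite("pics/crop.png",np.hstack([cv2.resize(i,(264,264),interpolation=cv2.INTER_CUBIC) for i in c]))
for n,u,v,z in(("die",310,258,.04),("cap",181.5,265,.069),("plug",417,260,.03)):print(n,atz(ci,u,v,z))
E
```

```text
die [ 0.48645437 -0.00109924  0.04      ]
cap [0.47516749 0.25255806 0.069     ]
plug [ 0.47809027 -0.22165388  0.03      ]
```

View pics/crop.png

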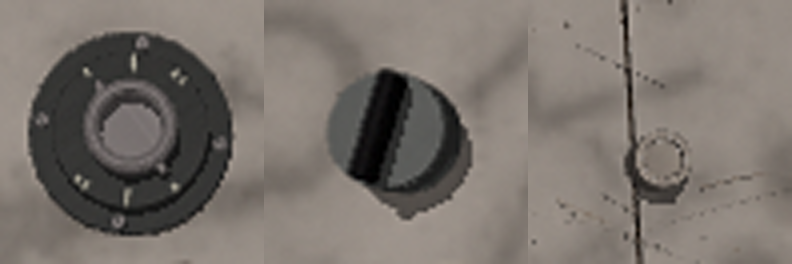

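```bash
cat >> h.py <<'E'
def go(x,y,z,yaw=None,s=None):
    s=s or r.get_state();t=np.radians(s["eef_rot"][2]);d=np.array([x,y,z])-s["tcp_pos"]
    o=np.array([np.cos(t)*d[0]+np.sin(t)*d[1],np.sin(t)*d[0]-np.cos(t)*d[1],-d[2]])/.025
    dy=0 if yaw is None else (s["eef_rot"][2]-yaw+90)%180-90
    print("t",round(s["time_s"],2),"pos",s["tcp_pos"].round(4),"rot",s["eef_rot"].round(2),"j6",s["joints"][5].round(1),"F",s["contact_force"].round(1),"w",round(s["gripper_width"],4))
    print("need rows xyz",o.round(2),"yaw",round(dy/4,2))
E
python3 -c "
from h import *
go(.478,-.222,.16)
ci=r.camera_info('top')
w=lambda u,v,z:atz(ci,277+u/4,228+v/4,z)[:2]
for n,a,b in(('pin',(88,72),(175,187)),('half',(134,62),(127,197)),('lock',(178,75),(82,183))):
  a,b=w(*a,.02),w(*b,.02);print(n,(a+b)/2,np.degrees(np.arctan2(*(b-a)[::-1]))%180)
ci2=r.camera_info('wrist');print(ci2['pose'].round(3),ci2['mtx'][0])
wc=lambda u,v,z:atz(ci,152+u/4,234+v/4,z)[:2]
a,b=wc(123,73,.069),wc(102,180,.069);print('bar?',a,b,np.degrees(np.arctan2(*(b-a)[::-1]))%180)
print('plug',atz(ci,384+135/4,222+158/4,.03))
"
```

```text
t 0.1 pos [ 0.2551 -0.6245  0.2367] rot [ 179.91   -0.   -157.79] j6 -16.5 F [ 0.  -0.2  1.2] w 0.0881
need rows xyz [-14.34  11.53   3.07] yaw 0.0
pin [ 0.4840964  -0.00068513] 35.55283167646732
half [ 4.8416789e-01 -2.8839018e-04] 175.6603944958372
lock [ 4.84361585e-01 -1.43924190e-04] 137.13633428189178
[[-0.379  0.895  0.238  0.191]
 [ 0.926  0.365  0.1   -0.651]
 [ 0.003  0.258 -0.966  0.385]
 [ 0.     0.     0.     1.   ]] [382.12283522   0.         325.30148925]
bar? [0.50047496 0.25059787] [0.44775885 0.25985314] 170.04217214942966
plug [ 0.47494512 -0.22301218  0.03      ]
```

```bash
python3 -c "
from h import *
go(.33,-.3,.2)"
```

```text
t 0.1 pos [ 0.2551 -0.6245  0.2367] rot [ 179.91   -0.   -157.79] j6 -16.5 F [ 0.  -0.2  1.2] w 0.0881
need rows xyz [-7.68 10.88  1.47] yaw 0.0
```

```bash
R='[{"x":-0.64,"y":0.91,"z":0.1},{"x":-0.64,"y":0.91,"z":0.1},{"x":-0.64,"y":0.91,"z":0.1},{"x":-0.64,"y":0.91,"z":0.1},{"x":-0.64,"y":0.91,"z":0.1}]' >/dev/null
python3 -m inch '[{"x":-0.64,"y":0.91,"z":0.1},{"x":-0.64,"y":0.91,"z":0.1},{"x":-0.64,"y":0.91,"z":0.1},{"x":-0.64,"y":0.91,"z":0.1},{"x":-0.64,"y":0.91,"z":0.1}]' 0.3 20
python3 -m inch '[{"x":-0.64,"y":0.91,"z":0.1},{"x":-0.64,"y":0.91,"z":0.1},{"x":-0.64,"y":0.91,"z":0.1},{"x":-0.64,"y":0.91,"z":0.1},{"x":-0.64,"y":0.91,"z":0.1}]'
python3 -c "
from h import *
go(.43,-.223,.16)"
```

```text
t 0.1 pos [ 0.2551 -0.6245  0.2367] rot [ 179.91   -0.   -157.79] j6 -16.5 F [ 0.  -0.2  1.2] w 0.0881
need rows xyz [-12.55  12.22   3.07] yaw 0.0validation failed for argument at $[0]...
validation failed for argument at $[0]...
```

```bash
python3 -m inch '[{"x":-0.64,"y":0.91,"z":0.1,"yaw":0},{"x":-0.64,"y":0.91,"z":0.1,"yaw":0},{"x":-0.64,"y":0.91,"z":0.1,"yaw":0},{"x":-0.64,"y":0.91,"z":0.1,"yaw":0},{"x":-0.64,"y":0.91,"z":0.1,"yaw":0}]' 0.3 20 && 
python3 -m inch '[{"x":-0.64,"y":0.91,"z":0.1,"yaw":0},{"x":-0.64,"y":0.91,"z":0.1,"yaw":0},{"x":-0.64,"y":0.91,"z":0.1,"yaw":0},{"x":-0.64,"y":0.91,"z":0.1,"yaw":0},{"x":-0.64,"y":0.91,"z":0.1,"yaw":0}]'
python3 -c "
from h import *
go(.43,-.223,.16)"
```

```text
time_s: 0.52
tcp_pos: [0.2846, -0.4876, 0.2193]
eef_rot: [179.6, -0.2, -158.1]
contact_force: [1.2, 0.8, 1.2]
gripper_width: 0.0605
time_s: 0.93
tcp_pos: [0.3156, -0.3449, 0.2049]
eef_rot: [179.4, -0.2, -158.2]
contact_force: [1.2, -0.6, -0.6]
gripper_width: 0.0568
t 0.93 pos [ 0.3156 -0.3449  0.2049] rot [ 179.42   -0.25 -158.24] j6 -44.6 F [ 1.2 -0.6 -0.6] w 0.0568
need rows xyz [-6.06  2.83  1.8 ] yaw 0.0
```

```bash
python3 -m inch '[{"x":-0.87,"y":0.4,"z":0.25,"yaw":0},{"x":-0.87,"y":0.4,"z":0.25,"yaw":0},{"x":-0.87,"y":0.4,"z":0.25,"yaw":0},{"x":-0.87,"y":0.4,"z":0.25,"yaw":0},{"x":-0.87,"y":0.4,"z":0.25,"yaw":0}]' && 
python3 -m inch '[{"x":-0.87,"y":0.4,"z":0.25,"yaw":0},{"x":-0.87,"y":0.4,"z":0.25,"yaw":0},{"x":0,"y":0,"z":0,"yaw":0},{"x":0,"y":0,"z":0,"yaw":0}]'
python3 - <<'E'
from h import *
ci=r.camera_info("wrist");p,d=r.capture("wrist");np.save("pics/ci1.npy",ci,allow_pickle=True)
cv2.imwrite("pics/w1.png",p[...,::-1]);go(.475,-.223,.16)
print(proj(ci,(.476,-.222,.03)))
E
```

```text
time_s: 1.35
tcp_pos: [0.3979, -0.2507, 0.1737]
eef_rot: [179.5, -0.1, -158.2]
contact_force: [-0.0, -0.3, 0.3]
gripper_width: 0.0567
time_s: 1.68
tcp_pos: [0.4336, -0.2106, 0.1589]
eef_rot: [179.4, -0.2, -158.0]
contact_force: [-1.2, -0.1, 1.3]
gripper_width: 0.0571
t 1.73 pos [ 0.4335 -0.2108  0.1589] rot [ 179.37   -0.2  -158.04] j6 -64.8 F [ 1.   0.3 -1.1] w 0.0572
need rows xyz [-1.36 -1.07 -0.04] yaw 0.0
[288.80006219 280.75506408]
```

View pics/w1.png

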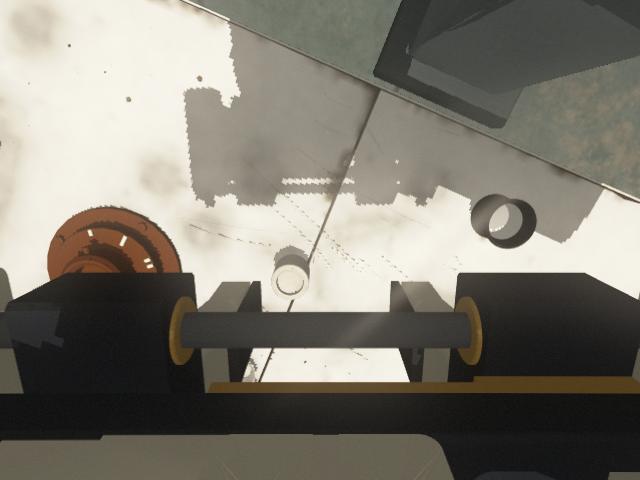

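Run:
```python
from h import *
ci=np.load("pics/ci1.npy",allow_pickle=True).item()
P=atz(ci,290,279.5,.03);print(P);go(P[0],P[1],.1);go(P[0],P[1],.028)
```

```text
[ 0.47469932 -0.22150541  0.03      ]
t 1.73 pos [ 0.4335 -0.2108  0.1589] rot [ 179.37   -0.2  -158.04] j6 -64.8 F [ 1.   0.3 -1.1] w 0.0572
need rows xyz [-1.37 -1.01  2.36] yaw 0.0
t 1.73 pos [ 0.4335 -0.2108  0.1589] rot [ 179.37   -0.2  -158.04] j6 -64.8 F [ 1.   0.3 -1.1] w 0.0572
need rows xyz [-1.37 -1.01  5.24] yaw 0.0
```

```bash
python3 -m inch '[{"x":-0.7,"y":-0.52,"z":0.5,"yaw":0},{"x":-0.7,"y":-0.52,"z":0.5,"yaw":0},{"x":0,"y":0,"z":0.7,"yaw":0},{"x":0,"y":0,"z":0.7,"yaw":0},{"x":0,"y":0,"z":0,"yaw":0}]'
python3 - <<'E'
from h import *
go(.4747,-.2217,.028)
E
```

```text
time_s: 2.15
tcp_pos: [0.4761, -0.2245, 0.0987]
eef_rot: [179.5, 0.0, -158.2]
contact_force: [-0.9, 0.3, -0.7]
gripper_width: 0.0566
t 2.15 pos [ 0.4761 -0.2245  0.0987] rot [ 1.7949e+02  4.0000e-02 -1.5818e+02] j6 -63.5 F [-0.9  0.3 -0.7] w 0.0566
need rows xyz [0.01 0.13 2.83] yaw 0.0
```

```bash
python3 -m inch '[{"x":0,"y":0.1,"z":0.7,"yaw":0},{"x":0,"y":0.05,"z":0.7,"yaw":0},{"x":0,"y":0,"z":0.7,"yaw":0},{"x":0,"y":0,"z":0.6,"yaw":0},{"x":0,"y":0,"z":0,"yaw":0}]'
python3 - <<'E'
from h import *
go(.4747,-.2217,.028)
E
```

```text
time_s: 2.57
tcp_pos: [0.4738, -0.2241, 0.0333]
eef_rot: [179.6, 0.2, -158.4]
contact_force: [-0.5, -0.1, -0.3]
gripper_width: 0.0567
t 2.57 pos [ 0.4738 -0.2241  0.0333] rot [ 1.7963e+02  1.7000e-01 -1.5839e+02] j6 -63.7 F [-0.5 -0.1 -0.3] w 0.0567
need rows xyz [-0.07  0.07  0.21] yaw 0.0
```

```bash
python3 -m inch '[{"x":-0.07,"y":0.07,"z":0.22,"yaw":0},{"x":0,"y":0,"z":0,"yaw":0}]'
python3 -m inch '[{"x":0,"y":0,"z":0,"yaw":0},{"x":0,"y":0,"z":0,"yaw":0},{"x":0,"y":0,"z":0,"yaw":0},{"x":0,"y":0,"z":0,"yaw":0},{"x":0,"y":0,"z":0,"yaw":0}]' -1 25
python3 -m inch '[{"x":0,"y":0,"z":0,"yaw":0},{"x":0,"y":0,"z":0,"yaw":0},{"x":0,"y":0,"z":-0.5,"yaw":0}]'
```

```text
time_s: 2.73
tcp_pos: [0.4747, -0.2226, 0.0292]
eef_rot: [179.7, 0.2, -158.5]
contact_force: [-0.9, -0.5, -0.7]
gripper_width: 0.0567
time_s: 3.15
tcp_pos: [0.4769, -0.2231, 0.0333]
eef_rot: [179.8, 0.5, -158.4]
contact_force: [-1.1, 0.7, 1.1]
gripper_width: 0.0286
time_s: 3.4
tcp_pos: [0.4749, -0.2227, 0.0442]
eef_rot: [179.7, 0.3, -158.5]
contact_force: [-0.7, 0.4, -2.6]
gripper_width: 0.0278
```

```bash
python3 -c "
from h import *
go(.545,.025,.13)"
```

```text
t 3.4 pos [ 0.4749 -0.2227  0.0442] rot [ 179.69    0.31 -158.47] j6 -64.0 F [-0.7  0.4 -2.6] w 0.0278
need rows xyz [-6.24  8.19 -3.43] yaw 0.0
```

```bash
python3 -m inch '[{"x":0,"y":0,"z":-0.8,"yaw":0},{"x":-0.2,"y":0.3,"z":-0.8,"yaw":0},{"x":-0.6,"y":0.8,"z":-0.6,"yaw":0},{"x":-0.6,"y":0.8,"z":-0.5,"yaw":0},{"x":-0.6,"y":0.8,"z":-0.4,"yaw":0}]'
python3 -m inch '[{"x":-0.6,"y":0.8,"z":-0.2,"yaw":0},{"x":-0.6,"y":0.8,"z":0,"yaw":0},{"x":-0.6,"y":0.8,"z":0,"yaw":0},{"x":-0.6,"y":0.8,"z":0,"yaw":0},{"x":-0.6,"y":0.8,"z":0,"yaw":0}]'
python3 -m inch '[{"x":-0.6,"y":0.7,"z":0,"yaw":0},{"x":-0.5,"y":0.6,"z":0,"yaw":0},{"x":0,"y":0,"z":0,"yaw":0},{"x":0,"y":0,"z":0,"yaw":0}]'
python3 - <<'E'
from h import *
ci=r.camera_info("wrist");p,d=r.capture("wrist");np.save("pics/ci2.npy",ci,allow_pickle=True)
cv2.imwrite("pics/w2.png",p[...,::-1]);go(.484,-.0005,.13)
print(proj(ci,(.484,-.0005,.04)))
E
```

```text
time_s: 3.82
tcp_pos: [0.4933, -0.1427, 0.123]
eef_rot: [179.5, -0.1, -158.9]
contact_force: [0.9, 0.9, -1.7]
gripper_width: 0.0281
time_s: 4.23
tcp_pos: [0.5284, -0.0166, 0.1321]
eef_rot: [179.5, 0.1, -158.9]
contact_force: [0.8, -0.0, -2.5]
gripper_width: 0.0279
time_s: 4.57
tcp_pos: [0.543, 0.0303, 0.1316]
eef_rot: [179.5, 0.1, -158.7]
contact_force: [-1.1, -0.5, -2.8]
gripper_width: 0.0282
t 4.62 pos [0.5431 0.0301 0.1316] rot [ 1.7948e+02  1.1000e-01 -1.5870e+02] j6 -91.7 F [ 0.8  0.7 -2.9] w 0.0282
need rows xyz [ 2.65 -0.28  0.06] yaw 0.0
[311.85318066 144.61967607]
```

View pics/w2.png

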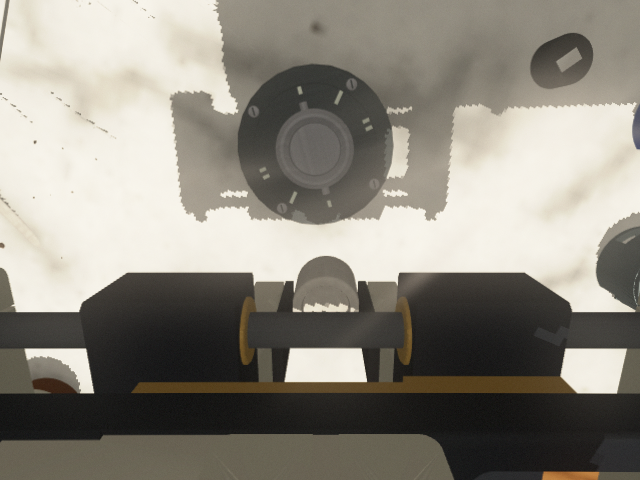

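```bash
cat >> h.py <<'E'
def circ(ci,c,rad,z,n=72):
    return np.array([proj(ci,(c[0]+rad*np.cos(a),c[1]+rad*np.sin(a),z)) for a in np.linspace(0,2*np.pi,n)])
def overlay(img,ci,curves,box,sc,out):
    x,y,w,h=box;p=cv2.resize(img[y:y+h,x:x+w],None,fx=sc,fy=sc,interpolation=cv2.INTER_CUBIC)
    for c,col in curves:
        q=((np.array(c)-[x,y]+.5)*sc*8).astype(int);cv2.polylines(p,[q],False,col,1,cv2.LINE_AA,3)
    cv2.imwrite(out,p)
E
python3 - <<'E'
from h import *
ci=np.load("pics/ci2.npy",allow_pickle=True).item();p=cv2.imread("pics/w2.png")
c=atz(ci,314,147,.04);print(c)
s=r.get_state()["tcp_pos"];print(s)
G=(0,255,0);R=(0,0,255)
cur=[(circ(ci,c,.054,.008),G),(circ(ci,c,.024,.04),G),(circ(ci,c,.0161,.026),G),(circ(ci,s,.0145,s[2]-.031),R)]
overlay(p,ci,cur,(220,55,200,265),2.2,"pics/o2.png")
E
```

```text
[0.48483438 0.00121299 0.04      ]
[0.5431482  0.03007065 0.13156058]
```

View pics/o2.png

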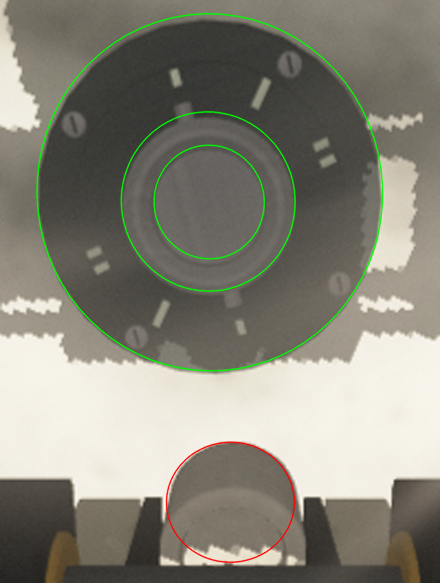

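Run:
```python
from h import *
ci=np.load("pics/ci2.npy",allow_pickle=True).item()
w=lambda u,v:atz(ci,220+u/2.2,55+v/2.2,.02)[:2]
for n,a,b in(('pin',(175.5,77.5),(240.5,327)),('half',(261,93),(161,314)),('lock',(324,152.5),(97.5,261))):
  a,b=w(*a),w(*b);print(n,(a+b)/2,np.degrees(np.arctan2(*(b-a)[::-1]))%180)
go(.4848,.0008,.11)
```

```text
pin [0.48630481 0.00216528] 35.99370268273904
half [0.48632404 0.00221014] 176.05021155690397
lock [0.48647764 0.00216823] 136.23259642346105
t 4.62 pos [0.5431 0.0301 0.1316] rot [ 1.7948e+02  1.1000e-01 -1.5870e+02] j6 -91.7 F [ 0.8  0.7 -2.9] w 0.0282
need rows xyz [ 2.6  -0.24  0.86] yaw 0.0
```

```bash
python3 -m inch '[{"x":0.8,"y":-0.07,"z":0,"yaw":0},{"x":0.8,"y":-0.07,"z":0.2,"yaw":0},{"x":0.7,"y":-0.05,"z":0.3,"yaw":0},{"x":0.25,"y":0,"z":0.3,"yaw":0},{"x":0,"y":0,"z":0,"yaw":0}]'
python3 -c "
from h import *
go(.4853,.0013,.058)"
```

```text
time_s: 5.03
tcp_pos: [0.4819, -0.0013, 0.1097]
eef_rot: [179.5, 0.0, -158.9]
contact_force: [-0.6, -0.9, -2.0]
gripper_width: 0.0278
t 5.03 pos [ 0.4819 -0.0013  0.1097] rot [ 1.7948e+02  2.0000e-02 -1.5885e+02] j6 -91.2 F [-0.6 -0.9 -2. ] w 0.0278
need rows xyz [-0.16  0.05  2.07] yaw 0.0
```

```bash
python3 -m inch '[{"x":-0.16,"y":0.05,"z":0.4,"yaw":0},{"x":0,"y":0,"z":0.4,"yaw":0},{"x":0,"y":0,"z":0,"yaw":0}]'
python3 -c "
from h import *
go(.4853,.0013,.058)"
```

```text
time_s: 5.28
tcp_pos: [0.4875, 0.0013, 0.0893]
eef_rot: [179.5, 0.2, -158.9]
contact_force: [-0.7, -0.5, -2.4]
gripper_width: 0.0281
t 5.28 pos [0.4875 0.0013 0.0893] rot [ 179.5     0.19 -158.94] j6 -91.4 F [-0.7 -0.5 -2.4] w 0.0281
need rows xyz [0.08 0.03 1.25] yaw 0.0
```

```bash
python3 -m inch '[{"x":0.06,"y":0.02,"z":0.3,"yaw":0},{"x":0,"y":0,"z":0.2,"yaw":0},{"x":0,"y":0,"z":0,"yaw":0}]'
python3 -m inch '[{"x":0,"y":0,"z":0.2,"yaw":0},{"x":0,"y":0,"z":0.2,"yaw":0},{"x":0,"y":0,"z":0,"yaw":0}]'
python3 -c "
from h import *
go(.4853,.0013,.058)"
```

```text
time_s: 5.53
tcp_pos: [0.4881, 0.002, 0.0754]
eef_rot: [179.5, 0.2, -158.9]
contact_force: [-1.1, 0.2, -1.8]
gripper_width: 0.0281
time_s: 5.78
tcp_pos: [0.4868, 0.0011, 0.0655]
eef_rot: [179.6, -0.0, -158.9]
contact_force: [-0.5, 0.5, -3.3]
gripper_width: 0.0286
t 5.78 pos [0.4868 0.0011 0.0655] rot [ 1.7959e+02 -5.0000e-02 -1.5887e+02] j6 -91.4 F [-0.5  0.5 -3.3] w 0.0286
need rows xyz [0.05 0.03 0.3 ] yaw 0.0
```

```bash
python3 -m inch '[{"x":0,"y":0,"z":0.2,"yaw":0},{"x":0,"y":0,"z":0.15,"yaw":0},{"x":0,"y":0,"z":0,"yaw":0}]'
python3 -m inch '[{"x":0,"y":0,"z":0.12,"yaw":0},{"x":0,"y":0,"z":0,"yaw":0}]'
python3 -c "
from h import *
go(.4853,.0013,.058)"
```

```text
time_s: 6.03
tcp_pos: [0.4891, 0.0021, 0.0576]
eef_rot: [179.6, 0.2, -158.8]
contact_force: [-3.5, -1.4, 2.6]
gripper_width: 0.0282
time_s: 6.2
tcp_pos: [0.4904, 0.003, 0.0562]
eef_rot: [179.6, 0.4, -158.7]
contact_force: [-2.4, -0.9, -3.7]
gripper_width: 0.0281
t 6.2 pos [0.4904 0.003  0.0562] rot [ 179.64    0.37 -158.71] j6 -91.4 F [-2.4 -0.9 -3.7] w 0.0281
need rows xyz [ 0.21  0.01 -0.07] yaw 0.0
```

```bash
python3 -m inch '[{"x":0.15,"y":0,"z":0.05,"yaw":0},{"x":0,"y":0,"z":0.1,"yaw":0}]'
python3 -m inch '[{"x":0,"y":0,"z":0.1,"yaw":0},{"x":0,"y":0,"z":0.05,"yaw":0}]'
python3 -c "
from h import *
go(.4853,.0013,.058)"
```

```text
time_s: 6.37
tcp_pos: [0.4909, 0.0032, 0.0552]
eef_rot: [179.7, 0.8, -158.6]
contact_force: [-14.1, 1.9, 35.8]
gripper_width: 0.0282
time_s: 6.53
tcp_pos: [0.4915, 0.0035, 0.0547]
eef_rot: [179.8, 0.9, -158.4]
contact_force: [-8.3, 0.1, 16.4]
gripper_width: 0.0283
t 6.53 pos [0.4915 0.0035 0.0547] rot [ 179.77    0.94 -158.43] j6 -91.4 F [-8.3  0.1 16.4] w 0.0283
need rows xyz [ 0.26  0.01 -0.13] yaw 0.0
```

```bash
python3 -m inch '[{"x":0,"y":0,"z":0,"yaw":0},{"x":0,"y":0,"z":0,"yaw":0},{"x":0,"y":0,"z":-0.1,"yaw":0},{"x":0,"y":0,"z":-0.4,"yaw":0},{"x":0,"y":0,"z":-0.8,"yaw":0}]' 0.3
python3 -m inch '[{"x":0,"y":0,"z":-0.9,"yaw":0},{"x":0,"y":0,"z":-0.9,"yaw":0},{"x":-0.5,"y":0,"z":-0.9,"yaw":0},{"x":-0.9,"y":0,"z":0,"yaw":0},{"x":-0.9,"y":0,"z":0,"yaw":0}]'
python3 - <<'E'
from h import *
ci=r.camera_info("wrist");p,d=r.capture("wrist");np.save("pics/ci3.npy",ci,allow_pickle=True);np.save("pics/d3.npy",d)
cv2.imwrite("pics/w3.png",p[...,::-1])
c=atz(ci,*proj(ci,(.4853,.0015,.04)),.04)
G=(0,255,0);R=(0,0,255)
overlay(p[...,::-1].copy(),ci,[(circ(ci,c,.024,.04),G),(circ(ci,c,.0145,.056),R),(circ(ci,c,.054,.008),G)],(0,0,640,480),1.25,"pics/o3.png")
u,v=proj(ci,c).astype(int)
for z in(.056,.04):
  u,v=proj(ci,(c[0],c[1],z)).astype(int);D=np.median(d[v-3:v+4,u-3:u+4]);dd,o=ray(ci,u,v);print(z,u,v,D,(o+dd*D))
s=r.get_state()["eef_rot"][2]
go(.475,.2525,.16,-8)
E
```

```text
time_s: 6.95
tcp_pos: [0.4901, 0.003, 0.0855]
eef_rot: [179.8, 0.8, -158.4]
contact_force: [0.2, -0.2, 0.5]
gripper_width: 0.0545
time_s: 7.37
tcp_pos: [0.5428, 0.0229, 0.1637]
eef_rot: [179.8, 1.1, -158.4]
contact_force: [-0.2, -0.6, -0.9]
gripper_width: 0.057
0.056 326 149 0.2493964 [0.48533315 0.00135051 0.05389921]
0.04 326 148 0.24911138 [0.48474052 0.00111485 0.05401256]
t 7.42 pos [0.5475 0.0244 0.1644] rot [ 179.87    1.26 -158.35] j6 -91.3 F [7.7 2.3 3.3] w 0.0568
need rows xyz [-0.67  9.55  0.18] yaw 7.41
```

View pics/o3.png

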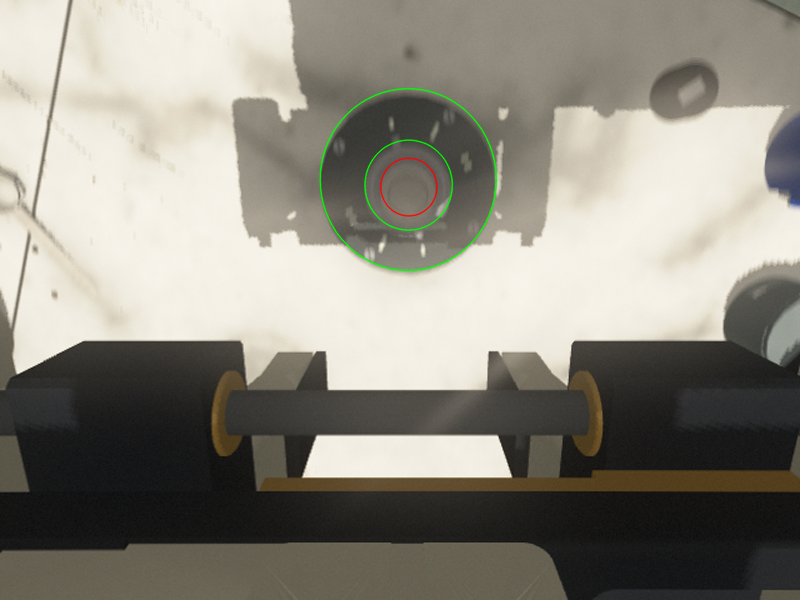

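```bash
python3 -m inch '[{"x":0,"y":0.9,"z":0,"yaw":1},{"x":0,"y":0.9,"z":-0.2,"yaw":1},{"x":0,"y":0.9,"z":-0.2,"yaw":1},{"x":0,"y":0.9,"z":-0.2,"yaw":1},{"x":0,"y":0.9,"z":-0.2,"yaw":1}]'
python3 -m inch '[{"x":0,"y":0.9,"z":-0.2,"yaw":1},{"x":0,"y":0.9,"z":-0.2,"yaw":1},{"x":0,"y":0.9,"z":0,"yaw":0.9},{"x":0,"y":0.9,"z":0,"yaw":0},{"x":0,"y":0,"z":0,"yaw":0}]'
python3 -m inch '[{"x":0,"y":0,"z":0,"yaw":0},{"x":0,"y":0,"z":0,"yaw":0}]'
python3 - <<'E'
from h import *
ci=r.camera_info("wrist");p,d=r.capture("wrist");np.save("pics/ci4.npy",ci,allow_pickle=True)
cv2.imwrite("pics/w4.png",p[...,::-1])
t=np.radians(170);c=np.array([.475,.2525]);u=np.array([np.cos(t),np.sin(t)]);n=np.array([-u[1],u[0]])
bar=[proj(ci,(*(c+u*a+n*b),.069)) for a,b in((.028,.005),(.028,-.005),(-.028,-.005),(-.028,.005),(.028,.005))]
G=(0,255,0)
overlay(p[...,::-1].copy(),ci,[(circ(ci,c,.03,.043),G),(bar,G)],(0,0,640,480),1.25,"pics/o4.png")
go(.475,.2525,.16,-190)
E
```

```text
time_s: 7.83
tcp_pos: [0.5224, 0.1339, 0.1866]
eef_rot: [179.5, 1.1, -179.4]
contact_force: [0.4, -0.3, 1.3]
gripper_width: 0.0569
time_s: 8.25
tcp_pos: [0.5309, 0.2309, 0.2025]
eef_rot: [179.0, 1.2, 168.2]
contact_force: [0.1, -0.0, 0.8]
gripper_width: 0.0571
time_s: 8.42
tcp_pos: [0.5306, 0.2317, 0.2028]
eef_rot: [179.1, 1.2, 168.4]
contact_force: [1.1, -0.8, -0.2]
gripper_width: 0.057
t 8.47 pos [0.5306 0.2314 0.2027] rot [179.06   1.19 168.34] j6 -145.1 F [-1.5  0.3  0.6] w 0.0571
need rows xyz [2.35 0.38 1.71] yaw -0.41
```

View pics/o4.png

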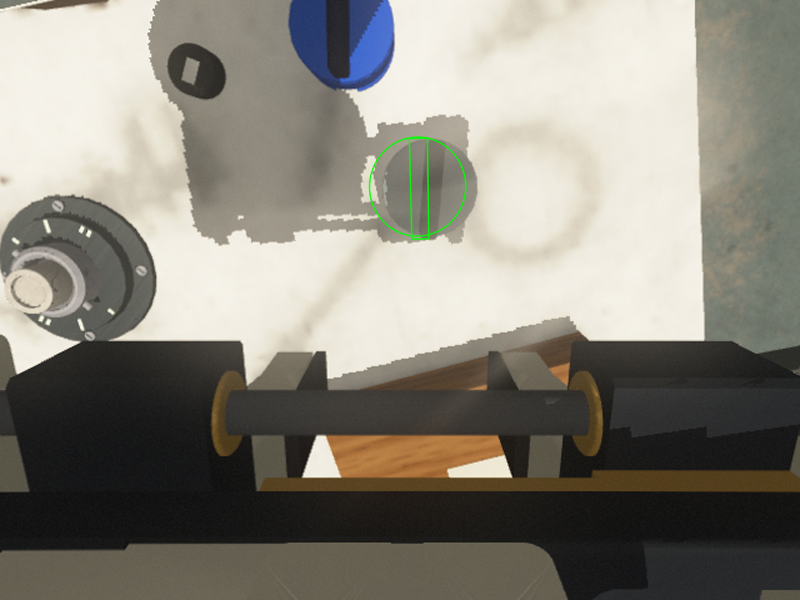

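Run:
```python
from h import *
p=cv2.imread("pics/w4.png");q=p[95:205,280:395];q=cv2.convertScaleAbs(cv2.resize(q,None,fx=5,fy=5,interpolation=cv2.INTER_CUBIC),alpha=1.8)
cv2.imwrite("pics/z4.png",q)
```

```text
(no output)
```

View pics/z4.png

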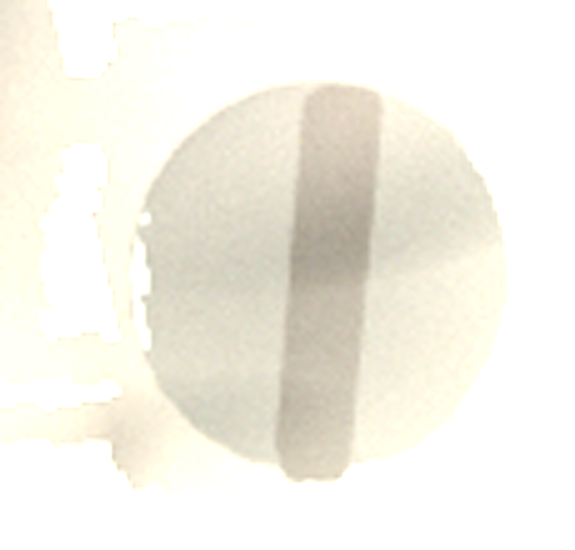

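Run:
```python
from h import *
ci=np.load("pics/ci4.npy",allow_pickle=True).item()
w=lambda u,v:atz(ci,280+u/5-.4,95+v/5-.4,.069)
a,b=w(342,88),w(314.5,472);print(a,b,np.linalg.norm(a-b),(a+b)/2,np.degrees(np.arctan2(*(b-a)[:2][::-1]))%180)
x,y,_=(a+b)/2
go(x,y,.1,np.degrees(np.arctan2(*(b-a)[:2][::-1])))
```

```text
[0.45098116 0.2667244  0.069     ] [0.50267374 0.25290413 0.069     ] 0.053508157314443056 [0.47682745 0.25981426 0.069     ] 165.0317715852027
t 8.47 pos [0.5306 0.2314 0.2027] rot [179.06   1.19 168.34] j6 -145.1 F [-1.5  0.3  0.6] w 0.0571
need rows xyz [2.33 0.68 4.11] yaw 0.83
```

```bash
python3 -m inch '[{"x":0.6,"y":0.2,"z":0.5,"yaw":0.4},{"x":0.6,"y":0.2,"z":0.7,"yaw":0.3},{"x":0.6,"y":0.15,"z":0.7,"yaw":0},{"x":0.5,"y":0.1,"z":0.7,"yaw":0},{"x":0,"y":0,"z":0.5,"yaw":0}]'
python3 -m inch '[{"x":0,"y":0,"z":0.4,"yaw":0},{"x":0,"y":0,"z":0,"yaw":0}]'
python3 - <<'E'
from h import *
go(.4768,.2595,.058,165.5)
E
```

```text
time_s: 8.88
tcp_pos: [0.4809, 0.2587, 0.1258]
eef_rot: [178.7, 1.4, 165.1]
contact_force: [0.9, -0.5, 0.1]
gripper_width: 0.0569
time_s: 9.05
tcp_pos: [0.4792, 0.2562, 0.1132]
eef_rot: [178.9, 1.3, 165.1]
contact_force: [-0.0, -0.0, 1.2]
gripper_width: 0.0569
t 9.05 pos [0.4792 0.2562 0.1132] rot [178.88   1.27 165.07] j6 -154.8 F [-0.  -0.   1.2] w 0.0569
need rows xyz [0.13 0.1  2.21] yaw -0.11
```

```bash
python3 -m inch '[{"x":0.13,"y":0.1,"z":0.6,"yaw":-0.1},{"x":0,"y":0,"z":0.6,"yaw":0},{"x":0,"y":0,"z":0.5,"yaw":0},{"x":0,"y":0,"z":0.2,"yaw":0},{"x":0,"y":0,"z":0,"yaw":0}]'
python3 - <<'E'
from h import *
go(.4768,.2595,.058,165.5)
ci=r.camera_info("wrist");p,d=r.capture("wrist");cv2.imwrite("pics/w5.png",p[230:,:,::-1])
E
```

```text
time_s: 9.47
tcp_pos: [0.4798, 0.2575, 0.0675]
eef_rot: [178.8, 1.4, 165.3]
contact_force: [0.3, 0.6, 0.5]
gripper_width: 0.0573
t 9.47 pos [0.4798 0.2575 0.0675] rot [178.76   1.4  165.35] j6 -154.8 F [0.3 0.6 0.5] w 0.0573
need rows xyz [0.14 0.05 0.38] yaw -0.04
```

View pics/w5.png

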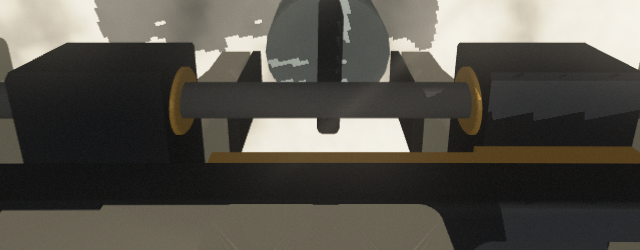

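```bash
python3 -m inch '[{"x":0.13,"y":0.08,"z":0.2,"yaw":0},{"x":0,"y":0,"z":0.2,"yaw":0},{"x":0,"y":0,"z":0,"yaw":0}]'
python3 - <<'E'
from h import *
go(.4768,.2595,.058,165.5)
E
```

```text
time_s: 9.77
tcp_pos: [0.4788, 0.2612, 0.0597]
eef_rot: [178.6, 1.5, 165.3]
contact_force: [-0.5, -0.2, -0.1]
gripper_width: 0.0571
t 9.77 pos [0.4788 0.2612 0.0597] rot [178.55   1.53 165.3 ] j6 -155.3 F [-0.5 -0.2 -0.1] w 0.0571
need rows xyz [ 0.06 -0.09  0.07] yaw -0.05
```

```bash
python3 -m inch '[{"x":0.08,"y":0,"z":0.12,"yaw":0},{"x":0,"y":0,"z":0,"yaw":0},{"x":0,"y":0,"z":0,"yaw":0},{"x":0,"y":0,"z":0,"yaw":0},{"x":0,"y":0,"z":0,"yaw":0}]' -1 40
python3 -m inch '[{"x":0,"y":0,"z":0,"yaw":0},{"x":0,"y":0,"z":0,"yaw":0},{"x":0,"y":0,"z":0,"yaw":0}]'
python3 - <<'E'
from h import *
go(.4768,.2595,.058,165.5)
E
```

```text
time_s: 10.18
tcp_pos: [0.477, 0.2625, 0.0573]
eef_rot: [178.5, 1.6, 165.3]
contact_force: [-0.6, -0.9, -0.6]
gripper_width: 0.0289
time_s: 10.43
tcp_pos: [0.477, 0.2623, 0.0575]
eef_rot: [178.5, 1.6, 165.3]
contact_force: [-1.4, -3.7, 8.6]
gripper_width: 0.0101
t 10.43 pos [0.477  0.2623 0.0575] rot [178.5    1.58 165.35] j6 -155.6 F [-1.4 -3.7  8.6] w 0.0101
need rows xyz [-0.02 -0.11 -0.02] yaw -0.04
```

```bash
python3 -m inch '[{"x":0,"y":0,"z":-0.3,"yaw":0},{"x":0,"y":0,"z":-0.8,"yaw":0},{"x":0,"y":0,"z":-0.8,"yaw":0},{"x":0,"y":0,"z":-0.8,"yaw":0},{"x":0,"y":0,"z":-0.8,"yaw":0}]'
python3 -m inch '[{"x":-0.4,"y":-0.5,"z":-0.2,"yaw":-1},{"x":-0.4,"y":-0.5,"z":0,"yaw":-1},{"x":-0.4,"y":-0.5,"z":0,"yaw":-1},{"x":-0.4,"y":-0.5,"z":0,"yaw":-1},{"x":-0.4,"y":-0.5,"z":0,"yaw":-1}]'
python3 - <<'E'
from h import *
go(.558,.054,.14,-144)
E
```

```text
time_s: 10.85
tcp_pos: [0.4708, 0.2575, 0.1438]
eef_rot: [179.1, 1.2, 165.3]
contact_force: [0.5, 0.6, -1.3]
gripper_width: 0.0098
time_s: 11.27
tcp_pos: [0.5145, 0.1918, 0.158]
eef_rot: [179.1, 1.9, -173.8]
contact_force: [0.1, -0.0, -2.2]
gripper_width: 0.0097
t 11.27 pos [0.5145 0.1918 0.158 ] rot [ 179.13    1.91 -173.75] j6 -125.2 F [ 0.1 -0.  -2.2] w 0.0097
need rows xyz [-1.13 -5.67  0.72] yaw -7.44
```

```bash
python3 -m inch '[{"x":0,"y":-0.7,"z":0.1,"yaw":-1},{"x":0,"y":-0.7,"z":0.1,"yaw":-1},{"x":0,"y":-0.7,"z":0.1,"yaw":-1},{"x":-0.2,"y":-0.7,"z":0.1,"yaw":-1},{"x":-0.2,"y":-0.7,"z":0.1,"yaw":-1}]'
python3 -m inch '[{"x":-0.3,"y":-0.7,"z":0,"yaw":-1},{"x":-0.3,"y":-0.7,"z":0,"yaw":-1},{"x":-0.3,"y":-0.5,"z":0,"yaw":-0.4},{"x":0,"y":0,"z":0,"yaw":0}]'
python3 - <<'E'
from h import *
go(.558,.054,.14,-144)
E
```

```text
time_s: 11.68
tcp_pos: [0.5468, 0.1081, 0.1471]
eef_rot: [179.8, 2.2, -152.7]
contact_force: [0.6, 0.6, -1.4]
gripper_width: 0.0098
time_s: 12.02
tcp_pos: [0.5919, 0.0746, 0.1485]
eef_rot: [-179.9, 2.1, -142.5]
contact_force: [1.6, -0.5, -0.5]
gripper_width: 0.0095
t 12.02 pos [0.5919 0.0746 0.1485] rot [-179.87    2.15 -142.46] j6 -78.0 F [ 1.6 -0.5 -0.5] w 0.0095
need rows xyz [1.58 0.17 0.34] yaw 0.38
```

```bash
python3 -m inch '[{"x":0.6,"y":0,"z":0,"yaw":0.3},{"x":0.6,"y":0,"z":0,"yaw":0},{"x":0.1,"y":0,"z":0,"yaw":0},{"x":0,"y":0,"z":0,"yaw":0},{"x":0,"y":0,"z":0,"yaw":0}]'
python3 - <<'E'
from h import *
ci=r.camera_info("wrist");s=r.get_state();p,d=r.capture("wrist");np.save("pics/ci6.npy",ci,allow_pickle=True);np.save("pics/d6.npy",d);np.save("pics/s6.npy",s,allow_pickle=True)
p=p[...,::-1].copy();cv2.imwrite("pics/w6.png",p)
go(.4853,.0015,.14,-144)
c=np.array([.4853,.0015]);print(proj(ci,(*c,.04)))
T=s["tcp_pos"];t=np.radians(s["eef_rot"][2])
G=(0,255,0);R=(0,0,255)
a=np.radians(36);u=np.array([np.cos(a),np.sin(a)])
ln=[proj(ci,(*(c+u*k),.02)) for k in(-.041,-.03)];l2=[proj(ci,(*(c+u*k),.02)) for k in(.03,.041)]
overlay(p,ci,[(circ(ci,c,.054,.008),G),(circ(ci,c,.024,.04),G),(ln,G),(l2,G),(circ(ci,T,.03,T[2]-.057),R),(circ(ci,T,.03,T[2]-.014),R)],(170,20,300,330),1.8,"pics/o6.png")
E
```

```text
time_s: 12.43
tcp_pos: [0.5644, 0.054, 0.1472]
eef_rot: [180.0, 2.1, -144.0]
contact_force: [-1.2, 0.2, -1.5]
gripper_width: 0.0097
t 12.48 pos [0.5647 0.0542 0.1473] rot [-180.      2.08 -143.96] j6 -78.6 F [-1.1  0.5 -1.5] w 0.0098
need rows xyz [3.81 0.16 0.29] yaw 0.01
[331.82905086  90.10020036]
```

View pics/o6.png

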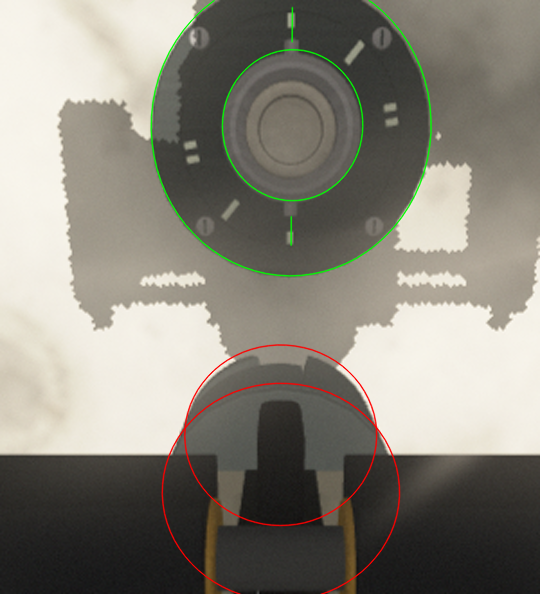

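Run:
```python
from h import *
from scipy.optimize import least_squares
ci=np.load("pics/ci6.npy",allow_pickle=True).item();d=np.load("pics/d6.npy");s=np.load("pics/s6.npy",allow_pickle=True).item()
T=s["tcp_pos"]
def pts(u0,u1,v0,v1):
    o=[]
    for v in range(v0,v1):
        for u in range(u0,u1):
            if d[v,u]>0:
                q,c=ray(ci,u,v);o.append([*(c+q*d[v,u]),u,v])
    return np.array(o)
P=pts(262,390,205,280)
# side wall: below the top surface
top=P[(abs(P[:,2]-(T[2]-.014))<.004)];print("top",len(top),np.median(top[:,2])-T[2])
R=np.hypot(P[:,0]-T[0],P[:,1]-T[1])
S=P[(P[:,2]>T[2]-.054)&(P[:,2]<T[2]-.021)&(R>.024)&(R<.036)];print(len(S))
f=lambda x:np.hypot(S[:,0]-x[0]-x[2]*(S[:,2]-T[2]+.057),S[:,1]-x[1]-x[3]*(S[:,2]-T[2]+.057))-.03
x=least_squares(f,[T[0],T[1],0,0],loss="soft_l1",f_scale=.001)
x=x.x;print("rim",x,"res",np.std(f(x)))
t=np.radians(s["eef_rot"][2]);dx=x[:2]-T[:2];print("offset in tool x,y mm",1e3*(np.cos(t)*dx[0]+np.sin(t)*dx[1]),1e3*(np.sin(t)*dx[0]-np.cos(t)*dx[1]))
A=np.c_[top[:,:2],np.ones(len(top))];print("top plane slopes",np.linalg.lstsq(A,top[:,2],rcond=None)[0][:2])
N=pts(290,375,50,140);N=N[abs(N[:,2]-.04)<.004];print("neck",N[:,:3].mean(0),len(N));h=N[:,:2]
k=N[(np.hypot(*(h-[.4853,.0015]).T)<.0245)&(np.hypot(*(h-[.4853,.0015]).T)>.017)];print(np.median(k[:,2]))
```

```text
top 2961 -0.013860060393962481
1288
rim [ 0.56632908  0.05573345 -0.01146137 -0.0244113 ] res 0.00034758830058213266
offset in tool x,y mm -2.529775769631974 0.28104595639383256
top plane slopes [0.03988506 0.02508261]
neck [0.4854402  0.00145097 0.03977506] 2818
0.04007395710367956
```

```bash
python3 -m inch '[{"x":0.8,"y":0.03,"z":0,"yaw":0},{"x":0.8,"y":0.03,"z":0,"yaw":0},{"x":0.8,"y":0.03,"z":0.2,"yaw":0},{"x":0.8,"y":0.03,"z":0.2,"yaw":0},{"x":0.5,"y":0.03,"z":0.2,"yaw":0}]'
python3 -m inch '[{"x":0,"y":0,"z":0,"yaw":0},{"x":0,"y":0,"z":0,"yaw":0}]'
python3 - <<'E'
from h import *
go(.4838,.0002,.11,-144)
E
```

```text
time_s: 12.9
tcp_pos: [0.491, 0.0056, 0.1298]
eef_rot: [-179.9, 2.4, -143.7]
contact_force: [-1.3, 0.2, -1.5]
gripper_width: 0.0095
time_s: 13.07
tcp_pos: [0.489, 0.005, 0.1295]
eef_rot: [-179.9, 2.3, -143.8]
contact_force: [0.7, -0.4, -0.5]
gripper_width: 0.0097
t 13.07 pos [0.489  0.005  0.1295] rot [-179.91    2.31 -143.75] j6 -76.7 F [ 0.7 -0.4 -0.5] w 0.0097
need rows xyz [ 0.28 -0.03  0.78] yaw 0.06
```

```bash
python3 -m inch '[{"x":0.28,"y":-0.02,"z":0.3,"yaw":0.06},{"x":0.05,"y":0,"z":0.3,"yaw":0},{"x":0.03,"y":0,"z":0.1,"yaw":0},{"x":0,"y":0,"z":0,"yaw":0}]'
python3 - <<'E'
from h import *
go(.4838,.0002,.1,-144)
E
```

```text
time_s: 13.4
tcp_pos: [0.4849, 0.0011, 0.1108]
eef_rot: [-179.9, 2.5, -143.9]
contact_force: [-0.5, -0.5, -2.4]
gripper_width: 0.0098
t 13.4 pos [0.4849 0.0011 0.1108] rot [-179.87    2.46 -143.93] j6 -76.6 F [-0.5 -0.5 -2.4] w 0.0098
need rows xyz [ 0.06 -0.    0.43] yaw 0.02
```

```bash
python3 -m inch '[{"x":0.08,"y":0,"z":0.25,"yaw":0},{"x":0.03,"y":0,"z":0.2,"yaw":0},{"x":0,"y":0,"z":0,"yaw":0}]'
python3 - <<'E'
from h import *
go(.4838,.0002,.09,-144)
E
```

```text
time_s: 13.65
tcp_pos: [0.4838, 0.0001, 0.0979]
eef_rot: [-179.9, 2.4, -143.9]
contact_force: [-0.5, 0.6, -1.7]
gripper_width: 0.0096
t 13.65 pos [4.838e-01 1.000e-04 9.790e-02] rot [-179.86    2.44 -143.91] j6 -76.5 F [-0.5  0.6 -1.7] w 0.0096
need rows xyz [-0.    0.    0.32] yaw 0.02
```

Nominally the rim is about to meet the neck, so I'll descend gently.

```bash
python3 -m inch '[{"x":0.01,"y":0,"z":0.15,"yaw":0},{"x":0,"y":0,"z":0,"yaw":0}]'
python3 -m inch '[{"x":0.01,"y":0,"z":0.15,"yaw":0},{"x":0,"y":0,"z":0,"yaw":0}]'
python3 - <<'E'
from h import *
go(.4838,.0002,.09,-144)
print(r.get_state()["moment"])
E
```

```text
time_s: 13.82
tcp_pos: [0.4837, -0.0, 0.0934]
eef_rot: [-179.9, 2.4, -143.9]
contact_force: [-0.3, -0.0, -1.9]
gripper_width: 0.0095
time_s: 13.98
tcp_pos: [0.4838, -0.0, 0.0893]
eef_rot: [-179.9, 2.4, -143.9]
contact_force: [-0.8, -0.5, -2.1]
gripper_width: 0.0104
t 13.98 pos [ 0.4838 -0.      0.0893] rot [-179.87    2.39 -143.9 ] j6 -76.5 F [-0.8 -0.5 -2.1] w 0.0104
need rows xyz [-0.01  0.01 -0.03] yaw 0.02
[-0.09155271  0.28176507  0.03042209]
```

```bash
python3 -m inch '[{"x":0.01,"y":0,"z":0.15,"yaw":0},{"x":0,"y":0,"z":0,"yaw":0}]'
python3 -m inch '[{"x":0.01,"y":0,"z":0.15,"yaw":0},{"x":0,"y":0,"z":0,"yaw":0}]'
python3 -m inch '[{"x":0.01,"y":0,"z":0.12,"yaw":0},{"x":0,"y":0,"z":0,"yaw":0}]'
```

```text
time_s: 14.15
tcp_pos: [0.4839, -0.0, 0.0853]
eef_rot: [-179.9, 2.4, -143.9]
contact_force: [-1.2, 0.6, -2.5]
gripper_width: 0.01
time_s: 14.32
tcp_pos: [0.4839, -0.0001, 0.0813]
eef_rot: [-179.8, 2.4, -143.9]
contact_force: [-0.2, 0.1, -1.9]
gripper_width: 0.0095
time_s: 14.48
tcp_pos: [0.4841, -0.0001, 0.0782]
eef_rot: [-179.8, 2.5, -143.9]
contact_force: [0.4, 0.2, -1.9]
gripper_width: 0.0098
```

```bash
python3 -m inch '[{"x":0.01,"y":0,"z":0.1,"yaw":0},{"x":0,"y":0,"z":0,"yaw":0}]'
python3 -m inch '[{"x":0,"y":0,"z":0.1,"yaw":0}]'
python3 -m inch '[{"x":0,"y":0,"z":0.1,"yaw":0}]'
```

```text
time_s: 14.65
tcp_pos: [0.4857, 0.0001, 0.0775]
eef_rot: [-179.7, 2.6, -143.8]
contact_force: [-2.6, 0.9, -3.9]
gripper_width: 0.0098
time_s: 14.73
tcp_pos: [0.4861, 0.0002, 0.0769]
eef_rot: [-179.7, 2.6, -143.7]
contact_force: [-21.3, 5.1, 54.7]
gripper_width: 0.0097
time_s: 14.82
tcp_pos: [0.4861, 0.0002, 0.077]
eef_rot: [-179.7, 2.6, -143.7]
contact_force: [-20.0, 3.1, 47.3]
gripper_width: 0.0097
```

```bash
python3 -m inch '[{"x":0.02,"y":0,"z":-0.02,"yaw":0.5},{"x":0,"y":0,"z":0.02,"yaw":0.5}]'
python3 -m inch '[{"x":0,"y":0,"z":0.02,"yaw":0.7},{"x":0,"y":0,"z":0.02,"yaw":0.7}]'
python3 - <<'E'
from h import *
go(.4854,.0015,.077,-184);print(r.get_state()["moment"])
E
```

```text
time_s: 14.98
tcp_pos: [0.4854, 0.0001, 0.0784]
eef_rot: [-179.8, 2.7, -147.7]
contact_force: [0.1, -0.2, -2.0]
gripper_width: 0.01
time_s: 15.15
tcp_pos: [0.4855, 0.0002, 0.0777]
eef_rot: [179.9, 2.8, -153.5]
contact_force: [0.6, -0.9, -2.2]
gripper_width: 0.0094
t 15.15 pos [4.855e-01 2.000e-04 7.770e-02] rot [ 179.88    2.79 -153.54] j6 -86.3 F [ 0.6 -0.9 -2.2] w 0.0094
need rows xyz [-0.02  0.05  0.03] yaw 7.61
[-0.08036882  0.21790099 -0.01003517]
```

```bash
python3 -m inch '[{"x":0,"y":0.02,"z":0.02,"yaw":0.9},{"x":0,"y":0.02,"z":0.02,"yaw":0.9},{"x":0,"y":0.01,"z":0.02,"yaw":0.9}]'
python3 -m inch '[{"x":0,"y":0.01,"z":0.02,"yaw":0.9},{"x":0,"y":0.01,"z":0.02,"yaw":0.9},{"x":0,"y":0,"z":0.02,"yaw":0.9}]'
python3 - <<'E'
from h import *
go(.4854,.0015,.077,-184);print(r.get_state()["moment"])
E
```

```text
time_s: 15.4
tcp_pos: [0.486, 0.0009, 0.0772]
eef_rot: [179.4, 2.8, -164.7]
contact_force: [-4.5, -1.4, 10.1]
gripper_width: 0.0097
time_s: 15.65
tcp_pos: [0.486, 0.0003, 0.0774]
eef_rot: [179.0, 2.6, -175.9]
contact_force: [-3.5, 1.1, 9.8]
gripper_width: 0.01
t 15.65 pos [4.86e-01 3.00e-04 7.74e-02] rot [ 179.05    2.62 -175.9 ] j6 -109.1 F [-3.5  1.1  9.8] w 0.01
need rows xyz [0.02 0.05 0.02] yaw 2.02
[-0.00771865  1.69179451  0.27771565]
```

```bash
python3 -m inch '[{"x":0,"y":0.03,"z":0.01,"yaw":0.9},{"x":0,"y":0.02,"z":0.01,"yaw":0.9},{"x":0,"y":0,"z":0.01,"yaw":0}]'
python3 - <<'E'
from h import *
go(.4854,.0015,.077,-184);print(r.get_state()["moment"])
ci=r.camera_info("top");p,d=r.capture("top");p=p[...,::-1].copy()
q=cv2.resize(p[220:300,270:350],(480,480),interpolation=cv2.INTER_CUBIC)
ciw=r.camera_info("wrist");w,dw=r.capture("wrist");w=w[...,::-1].copy();np.save("pics/ci7.npy",ciw,allow_pickle=True);cv2.imwrite("pics/w7.png",w);np.save("pics/d7.npy",dw)
c=np.array([.4854,.0015]);curs=[]
for a,rr in((176,(.03,.041)),(136,(.03,.041)),(36,(.03,.041))):
  for sg in(1,-1):
    u=sg*np.array([np.cos(np.radians(a)),np.sin(np.radians(a))]);curs.append(([proj(ciw,(*(c+u*k),.02)) for k in(.041,.054)],(0,255,0)))
print(proj(ciw,(*c,.09)))
overlay(w,ciw,curs,(190,180,280,300),1.1,"pics/t.png")
v=cv2.imread("pics/w7.png")[200:440,200:440];v=cv2.resize(v,(480,480))
cv2.imwrite("pics/f7.png",np.hstack([v[:, :],cv2.resize(q,(320,480))[:, :]]) if 0 else cv2.resize(w[150:450,200:460],(780,600)*1 if 0 else (520,600)))
E
```

```text
time_s: 15.9
tcp_pos: [0.4861, 0.0008, 0.0776]
eef_rot: [178.8, 2.5, 176.4]
contact_force: [-2.7, 1.0, 4.7]
gripper_width: 0.0099
t 15.9 pos [0.4861 0.0008 0.0776] rot [178.78   2.51 176.44] j6 -117.0 F [-2.7  1.   4.7] w 0.0099
need rows xyz [0.03 0.02 0.03] yaw 0.11
[0.1516698  1.12941794 0.00284734]
[326.90246149 323.34063184]
```

View pics/f7.png

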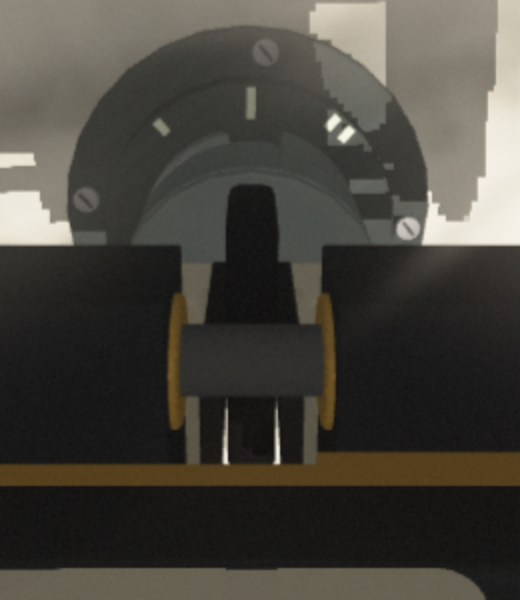

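```bash
python3 -m inch '[{"x":0.01,"y":0,"z":0.04,"yaw":0.08}]'
python3 -m inch '[{"x":0,"y":0,"z":0.02,"yaw":0}]'
python3 - <<'E'
from h import *
ci=r.camera_info("wrist");w,d=r.capture("wrist")
z=[]
for u,v in((290,260),(360,260),(295,250),(350,250)):
    q,o=ray(ci,u,v);D=np.median(d[v-2:v+3,u-2:u+3]);z.append((o+q*D).round(4))
print("cap top pts (want z .063)",z)
go(.4854,.0015,.077,-184);print(r.get_state()["moment"])
E
```

```text
time_s: 16.08
tcp_pos: [0.4862, 0.0011, 0.0774]
eef_rot: [178.8, 2.6, 176.5]
contact_force: [-6.5, 2.0, 23.2]
gripper_width: 0.0093
time_s: 16.17
tcp_pos: [0.4862, 0.001, 0.0776]
eef_rot: [178.8, 2.6, 176.7]
contact_force: [-3.6, -0.6, 8.5]
gripper_width: 0.0098
cap top pts (want z .063) [array([ 0.4679, -0.013 ,  0.0638]), array([0.4696, 0.0177, 0.0646]), array([ 0.4633, -0.0104,  0.064 ]), array([0.4647, 0.0135, 0.0643])]
t 16.22 pos [0.4861 0.001  0.0775] rot [178.78   2.56 176.71] j6 -116.7 F [-5.9  0.5 11.4] w 0.0094
need rows xyz [0.03 0.02 0.02] yaw 0.18
[-0.15950607  1.98088453 -0.07225747]
```

```bash
python3 -m inch '[{"x":0,"y":0,"z":0.02,"yaw":0.15},{"x":0,"y":0,"z":0.03,"yaw":0.05}]' -1 8
python3 -m inch '[{"x":0,"y":0,"z":0.03,"yaw":0.05}]' -1 15
python3 - <<'E'
from h import *
ci=r.camera_info("wrist");w,d=r.capture("wrist")
P=[]
for v in range(244,266,2):
  for u in list(range(280,305,3))+list(range(345,365,3)):
    if d[v,u]>0:
      q,o=ray(ci,u,v);P.append(o+q*d[v,u])
P=np.array(P);P=P[abs(P[:,2]-.064)<.004];c=np.linalg.lstsq(np.c_[P[:,:2]-[.4854,.0015],np.ones(len(P))],P[:,2],rcond=None)[0]
print("slopes deg, z at axis",np.degrees(c[:2]),c[2],P[:,2].mean(),len(P))
go(.4854,.0015,.077,-184);print(r.get_state()["moment"])
# bar angle
h=cv2.inRange(cv2.cvtColor(w,cv2.COLOR_RGB2GRAY),0,22)
rows=[]
for v in range(245,270):
    x=np.where(h[v,295:350]>0)[0]
    if len(x)>15: rows.append(((x.min()+x.max())/2+295,v,len(x)))
if len(rows)>3:
    a,b=[atz(ci,q[0],q[1],.089)[:2] for q in(rows[0],rows[-1])];print("bar",np.degrees(np.arctan2(*(b-a)[::-1]))%180,rows[0],rows[-1])
cv2.imwrite("pics/last.png",w[...,::-1])
E
```

```text
time_s: 16.38
tcp_pos: [0.4866, 0.0014, 0.0772]
eef_rot: [178.7, 2.6, 176.2]
contact_force: [-5.5, 1.0, 10.4]
gripper_width: 0.0104
time_s: 16.47
tcp_pos: [0.4866, 0.0015, 0.0772]
eef_rot: [178.7, 2.6, 176.2]
contact_force: [-7.8, 0.8, 16.3]
gripper_width: 0.0099
slopes deg, z at axis [2.22429294 0.38230281] 0.06481475204251456 0.06407469510763902 168
t 16.52 pos [0.4866 0.0014 0.0772] rot [178.72   2.63 176.15] j6 -117.3 F [-5.7  0.5 13.1] w 0.0101
need rows xyz [0.05 0.   0.01] yaw 0.04
[1.00490520e-03 2.06685360e+00 1.31125583e-01]
bar 2.910330677817674 (np.float64(324.5), 257, 21) (np.float64(326.0), 269, 18)
```

Run:
```python
from h import *
def plane(ci,d,f,box,c0):
    P=[]
    for v in range(box[2],box[3],2):
        for u in range(box[0],box[1],2):
            if d[v,u]>0:
                q,o=ray(ci,u,v);P.append(o+q*d[v,u])
    P=np.array(P);P=P[f(P)];c=np.linalg.lstsq(np.c_[P[:,:2]-c0,np.ones(len(P))],P[:,2],rcond=None)[0]
    return np.degrees(c[:2]).round(2),c[2].round(4),len(P)
c0=np.array([.4854,.0015]);rad=lambda P:np.hypot(*(P[:,:2]-c0).T)
ci=np.load("pics/ci6.npy",allow_pickle=True).item();d=np.load("pics/d6.npy")
print("w6 neck/foot-flat",plane(ci,d,lambda P:(rad(P)<.023)&(rad(P)>.018)&(abs(P[:,2]-.04)<.003),(280,390,40,150),c0),plane(ci,d,lambda P:(rad(P)<.040)&(rad(P)>.027)&(abs(P[:,2]-.02)<.004),(240,420,20,180),c0))
ci=r.camera_info("wrist");w,d=r.capture("wrist")
print("now shoulder",plane(ci,d,lambda P:(rad(P)<.040)&(rad(P)>.032)&(abs(P[:,2]-.02)<.005),(220,440,150,270),c0))
print("now foot",plane(ci,d,lambda P:(rad(P)<.053)&(rad(P)>.043)&(abs(P[:,2]-.008)<.005),(220,440,150,270),c0))
print("now top",plane(ci,d,lambda P:(rad(P)<.029)&(abs(P[:,2]-.064)<.004),(220,440,200,300),c0))
```

```text
w6 neck/foot-flat (array([0.39, 0.29]), np.float64(0.0403), 442) (array([0.01, 0.09]), np.float64(0.0209), 1637)
now shoulder (array([0.29, 0.15]), np.float64(0.0209), 810)
now foot (array([0.75, 0.09]), np.float64(0.0093), 1285)
now top (array([2.03, 0.38]), np.float64(0.0646), 807)
```

```bash
python3 -m inch '[{"x":0,"y":0,"z":0.03,"yaw":0},{"x":0,"y":0,"z":0.05,"yaw":0},{"x":0,"y":0,"z":0.05,"yaw":0.03}]' -1 3
cat > top.py <<'E'
from h import *
c0=np.array([.4854,.0015]);ci=r.camera_info("wrist");w,d=r.capture("wrist");P=[]
for v in range(200,300,2):
    for u in range(220,440,2):
        if d[v,u]>0:
            q,o=ray(ci,u,v);P.append(o+q*d[v,u])
P=np.array(P);P=P[(np.hypot(*(P[:,:2]-c0).T)<.029)&(abs(P[:,2]-.064)<.004)];c=np.linalg.lstsq(np.c_[P[:,:2]-c0,np.ones(len(P))],P[:,2],rcond=None)[0]
print(np.degrees(c[:2]).round(2),c[2].round(4),len(P));go(.4854,.0015,.077,-184);print(r.get_state()["moment"])
E
python3 top.py
```

```text
time_s: 16.82
tcp_pos: [0.4874, 0.0018, 0.0749]
eef_rot: [178.7, 2.7, 176.4]
contact_force: [-1.3, -1.5, 3.8]
gripper_width: 0.0104
[2.75 0.09] 0.0645 833
t 16.87 pos [0.4874 0.0018 0.0748] rot [178.68   2.74 176.38] j6 -117.1 F [-2.1 -0.4  5.2] w 0.0107
need rows xyz [ 0.08 -0.02 -0.09] yaw 0.1
[-0.138987    0.66851923  0.0161114 ]
```

```bash
python3 -m inch '[{"x":0.04,"y":0,"z":0.06,"yaw":0.05}]'
python3 -m inch '[{"x":0.04,"y":0,"z":0.05,"yaw":0}]'
python3 top.py
```

```text
time_s: 16.95
tcp_pos: [0.4875, 0.0018, 0.0742]
eef_rot: [178.7, 2.8, 176.3]
contact_force: [-8.7, -1.9, 34.9]
gripper_width: 0.0101
time_s: 17.03
tcp_pos: [0.4874, 0.0018, 0.0743]
eef_rot: [178.7, 2.9, 176.4]
contact_force: [-6.8, -0.8, 24.8]
gripper_width: 0.0106
[ 2.16 -0.1 ] 0.0644 829
t 17.08 pos [0.4874 0.0018 0.0743] rot [178.72   2.93 176.38] j6 -117.4 F [-5.2 -1.  19.3] w 0.0106
need rows xyz [ 0.08 -0.02 -0.11] yaw 0.1
[-0.6929218   1.92614115 -0.07030084]
```

```bash
python3 -m inch '[{"x":0.02,"y":0,"z":0.02,"yaw":0.1},{"x":0,"y":0,"z":0.02,"yaw":0.05},{"x":0,"y":0,"z":0.02,"yaw":0}]' -1 20
python3 top.py
```

```text
time_s: 17.33
tcp_pos: [0.4875, 0.0013, 0.0745]
eef_rot: [178.8, 3.0, 176.0]
contact_force: [-6.8, 2.4, 14.1]
gripper_width: 0.0098
[2.42 0.41] 0.0646 847
t 17.38 pos [0.4875 0.0013 0.0746] rot [178.76   2.99 175.98] j6 -117.9 F [-5.   1.2 14.2] w 0.01
need rows xyz [ 0.09  0.   -0.1 ] yaw -0.01
[0.24194449 2.03787923 0.11048471]
```

The bar is at 175.98° against a mark at 176.0°, the cap is pressed home and the grip is on. I'm handing it in.

```bash
python3 -c "
from plant import r
print(r.close_job())"
```

```text
the job is handed in; nothing more can be done
None
```

The job is handed in at about 17.4 s of the 51 s allowed: the plug is in the die, and the cap is on, pushed down and turned to the half-way mark, with the gripper still holding the bar.

- **Plug:** It went into the cavity until it met the floor. Its top then measured about 54 mm above the bench, against 56 mm expected; the 2 mm is within camera error.
- **Cap fit:** I lined it up with the pins and it slid down with almost no resistance until it stopped at the expected home height. I pressed it there with about 50 N.
- **Twist:** I turned it about 40° clockwise. The gripper last read 175.98°, and I measured the mark at 176.0°. An earlier camera view also showed the bar in line with the long mark, well short of the ramp at about 55°.
- **Hold:** The grip is 20 N, with about 14 N of downward push.

**Checks that disagreed:**
- The gripper ended tilted by about 3°.
- The camera's depth readings show the cap top sloping about 2° and sitting about 0.7 mm high.
- Against that, the fingertips rested on the cap top at 63 mm, which is exactly the home height. I took the slope to be mostly measurement error, but a tilt of about 1° is possible.
- A rough automatic reading of the bar angle gave 2.9° (about 7° off). I ignored it because it used only a few pixels beside the fingers.

I did not touch anything else on the bench knowingly, but I did not take a final picture of the other objects to confirm it.

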